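# Bed down a pot lid in the screw press until the red tab pops

### The job

Stand the white pot with the black lid upright in the blue ring of the lid press's tray and let go of it, then slide the tray fully home under the screw. Then turn the T-knob clockwise until the red indicator tab pops out of the press head, stop there without over-tightening, and leave the pot clamped; leave the mustard pot and the paper roll where they are.

Things in the scene. Friction and masses are not known exactly. Their poses are not given: they have to be found in the camera images.
- pepper_pot: White pot with a push-on black lid, the pot to be clamped: 55 mm across the lid, 62 mm tall, about 50 mm wide where fingers grip, slightly narrower at the foot, 70 g. Origin at the centre of its underside, z up. It stands free on the worktop left or right of the press; the red-lidded mustard pot stands on the other side.
- mustard_pot: Bystander: white pot with a red lid, 61 mm across, 48 mm tall, loose. Origin at the centre of its underside. Leave it alone.
- till_roll_1: Bystander: white paper roll standing on end, 64 mm across, 57 mm tall, loose. Origin at the centre of its underside. Leave it alone. To the right of it, beyond y = -0.5 m, stands a fixed glass counter screen; keep the arm above it (0.35 m) there.
- lid_press: Frame of the screw press, fixed to the worktop. Origin on the screw axis at worktop level; z up, -x is its open front, towards the robot. Base plate 200 x 130 x 8 mm from x = -155 to +45 mm; two 16 mm columns at y = +-56 mm; cross beam 30 mm deep (x), 136 mm wide (y), top at z = 160 mm.
- tray (a joint): White tray that slides along the press's x axis, m: 0 = fully home against the rear stop, seat under the screw; grows to 0.10 as it comes out to the front. Starts 0.09 to 0.10 out. It drags with about 2 N.
- tray_seat (a point): Centre of the tray floor inside the blue ring, 14 mm above the worktop; moves with the tray. The ring is 71 mm outside, 61 mm clear inside and stands 8 mm above the tray floor.
- tray_post (a point): Grip point of the upright black post on the tray's front end: 16 mm diameter, from z = 14 to 60 mm; this point is on its axis at z = 45 mm, 90 mm in front (-x of the press) of the seat. Its x, y and z axes are parallel to the press's.
- knob (a joint): Turn of the T-knob, rad, 0 to 6; grows clockwise seen from above, which tightens: the head goes down 4.8 mm per rad. Starts between 0.5 and 1. It stays where it is left, also under load; it takes 0.15 N m to turn when free and about 0.06 N m more at the set force. Tightening takes 1.5 to 4 rad in all, so several grasps.
- knob_grip (a point): Grip point of the T-knob, on the screw axis at z = 192 mm. The knob's bar is 58 mm long, 14 mm thick and 30 mm high (z = 176 to 206 mm); this point's x axis lies along the bar and turns with it, so fingers close along its y axis. The knob does not go down as it turns.
- tab (a joint): Red indicator tab in the front face of the press head, 18 mm wide and 9 mm high, m: 0 = flush (at most about 1 mm proud), 0.012 = popped out to the front. It snaps out at about 11 N of clamp force; over-tight begins where the pot bears on the tray with 18 N, some 0.45 rad of knob turn later.
- head_front (a point): Middle of the grey press head's front face, where the tab is; goes down with the screw. Under the head is a sprung round pad (42 mm) that starts 3 to 13 mm above the lid of a pot on the home tray; its height is not reported and varies, so the knob angle where it meets the lid is unknown beforehand. From there the clamp force builds by 14 N per rad of knob turn (3 N per mm).
Mind the look-alikes: they are no part of the job. Of the things that look like the pepper_pot, take the one that is farthest to the robot's right at the start.

How it is judged:
On the way, in this order (a step that is already met when the one before it is completed fails the run):
1. the black-lidded pot stands in the ring of the tray, let go (horizontal distance between pepper_pot and tray_seat below 0.01 m and z of pepper_pot in the frame of tray_seat below 0.004 m and angle between pepper_pot's own z axis and vertical below 0.1 rad and contact force between the fingers and pepper_pot below 0.3 N), for 0.2 s.
2. the tray is fully home with the pot in it, the tab still in (value of joint each of tray, tab below 0.004 m and horizontal distance between pepper_pot and tray_seat below 0.01 m), for 0.2 s.
3. the red tab has popped out (value of joint tab above 0.009 m), for 0.1 s.
At the end, for the whole second after the job is handed in: The red tab is out by more than 9 mm, the tray is within 4 mm of its rear stop, the black-lidded pot stands upright (within 0.1 rad) in the ring within 10 mm of its centre, at rest and still clamped: it bears on the tray with 7 to 18 N (value of joint tab above 0.009 m and value of joint tray below 0.004 m and horizontal distance between pepper_pot and tray_seat below 0.01 m and angle between pepper_pot's own z axis and vertical below 0.1 rad and contact force between tray and pepper_pot between 7 and 18 N and linear speed of pepper_pot below 0.01 m/s); the robot touches nothing.
It fails at once if over-tightened: with the tray home, the pot is pressed onto it with more than 18 N (value of joint tray below 0.01 m and contact force between tray and pepper_pot above 18 N).
It fails at once if the mustard pot or the paper roll is shifted by more than 30 mm or knocked over (distance of any of mustard_pot, till_roll_1 from where it was at the start of the episode above 0.03 m or angle between any of mustard_pot, till_roll_1's own z axis and vertical above 0.5 rad).
It also fails if it takes over 72 s, if anything falls off the work surface, if the arm or the gripper's body presses on something with over 40 N, if the wrist force passes 120 N, or if a joint passes its speed limit or range.

### The arm

A 7-joint arm with a two-finger parallel gripper is mounted at the origin on a cart in front of the work surface, level with it; the furniture and walls round the work are solid. World frame = base frame: x ahead of the robot, y to its left, z up, the work surface at z = 0. Lengths are in m, angles in rad, forces in N, time in s.
With the tool pointing down it reaches from about 0.4 to 0.875 m from the base axis. Payload 6.5 kg.
Tool frame: the origin (TCP) lies at the very end of the fingers, on their centre line; the grasp point (between the pads) lies 19 mm behind it; z points along the fingers, y is the direction in which the jaws open and shut (so a half turn about z gives the same grasp; the last joint's range is limited). The gripper opens to 88 mm and grips with 3 to 60 N. Pads are 18 mm wide; open, the fingers measure 123 mm over their backs; the gripper's body (75 mm by 187 mm) begins 45 mm behind the grasp point.
Start: joints at [-1.372, 0.536, -0.004, 1.538, 0.003, 1.067, -0.071], TCP at [0.17, 0.627, 0.239] pointing down, gripper open.
Joint ranges: [-2.7, 2.7], [-0.37, 2.16], [-1.27, 1.26], [0.24, 2.4], [-1.31, 4.45], [0.19, 1.91], [-2.76, 2.76]. Speed limits (rad/s): [2.39, 2.39, 3.14, 3.14, 3.14, 3.14, 3.14].

### API

Orientations are given as a 3x3 rotation matrix whose columns are the frame's x, y, z axes.
In Python, from bench import env, eyes, order gives the robot as it stands.
- The arm moves only by the tool play_rows, never from a script. Its argument "plan" is a list that holds one entry, the list of rows, each a list of 7 numbers: the gripper command: -1 is shut, 1 is fully open, values between are in proportion, then the shift along the tool's x, y, z in cm, then the turn, a rotation vector about the tool's x, y, z in degrees. A call has exactly 5 rows; each row shifts and turns the commanded pose from where the row before left it, along the tool's axes as they then stand; what a row does not reach is not made up. A row lasts 1/10 s, in which the tool goes at most 50 mm and 8.59 degrees, less where a joint would pass 70% of its speed; a pose out of reach is approached as far as the arm can. A call is refused whole if a number of a shift passes 5 or a number of a turn 8.59, either way. A call with a gripper value outside its range is refused whole. The fingers move at their own pace and stop on an object; "squeeze" is the grip in N (left out, the last holds). Time passes only in rows, so rows that do not move let the fingers close, or fill a call up. It gives the time, the measured TCP pose, the force and the opening at its end, in the units of the state.
- env.get_obs(): the state, without advancing time (a new reading comes with each control period).
- eyes.camera(name): name is "scene" or "top"; returns a dict with "pixels" (400x640x3 uint8, red, green, blue), "fx", "fy", "cx", "cy" (pixels), "R" (3x3) and "t" (3): a world point X has camera coordinates R X + t. Camera axes: x right, y down, z forward; pixel columns grow to the right and rows downward; lengths in m; the calibration is good to about 2 mm. A picture is of the moment at which its call begins. There is no depth.
- order.finish_job(): hands the job in, once; it reports no verdict.
The state is a dict: "time_s": time; "q": joint angles; "joint_vel": joint speeds; "joint_efforts": joint torques, N m; "eef_pos": TCP position; "eef_rot": TCP orientation; "contact_force": force on the tool from outside, world axes, zero at the start; "ft_torque": the same for the moment, N m; "finger_gap": finger opening in m.
Only numpy, scipy, OpenCV 4.12 (cv2) and the standard library are available. Lean on these libraries where they do the work, as an engineer would, in place of code of your own. Each camera call takes 0.05 s, during which the arm holds its last target. There are 200 camera calls.

## Working session

There is one attempt and no reset: what is moved stays moved. The work goes in short steps, Python scripts to look and compute and a tool call to move; the robot and the scene stay as the last step left them, time stands still between calls to the robot, and variables do not carry over. Pictures are saved under pics/ and viewed, about 8 in all and at most 12, crops included, and the job is handed in when it is done.

Besides the shell and the picture viewer there is one more tool, called after "Request:" as a command line: name --argument value ..., lists and objects as JSON in quotes. play_rows: Moves the arm, as the interface text tells. Its arguments: {"type":"object","properties":{"plan":{"type":"array","items":{"type":"array","items":{"type":"array","items":{"type":"number"}}}},"squeeze":{"type":"number"}},"required":["plan"]}

```bash
ls; mkdir -p pics; python3 - <<'E'
from bench import env,eyes
import cv2
o=env.get_obs()
print(o)
for n in("scene","top"):
    c=eyes.camera(n);cv2.imwrite(f"pics/{n}0.png",c["pixels"][:,:,::-1]);print(n,c["fx"],c["fy"],c["cx"],c["cy"],c["R"],c["t"])
E
```

```text
pics
{'time_s': 0.0, 'q': array([-1.37221675,  0.53718583, -0.00445205,  1.53883032,  0.00257994,
        1.0673207 , -0.07117697]), 'joint_vel': array([-1.15955288e-03,  4.90194927e-04,  9.99454426e-04,  1.32522375e-03,
       -1.95933246e-04, -4.30344924e-04, -9.40843203e-06]), 'joint_efforts': array([-6.99176617e-04, -5.70986688e+01,  9.90784094e-01, -2.51602346e+01,
       -5.62054489e-02,  1.80624914e-02,  1.66170644e-04]), 'eef_pos': array([0.16994645, 0.62676106, 0.23784291]), 'eef_rot': array([[-9.65175534e-01,  2.61602871e-01, -3.54473162e-04],
       [ 2.61603091e-01,  9.65174039e-01, -1.70199310e-03],
       [-1.03117987e-04, -1.73545337e-03, -9.99998489e-01]]), 'contact_force': array([ 0.20979797,  0.06637007, -0.20181792]), 'ft_torque': array([-0.01220698, -0.0678593 ,  0.04504173]), 'finger_gap': 0.08822389548681867}
scene 376.7247297791422 376.7247297791422 315.0947398468725 199.40363157089033 [[ 0.58704961 -0.80953954 -0.0042998 ]
 [-0.43276706 -0.30932988 -0.84677488]
 [ 0.68416769  0.49895968 -0.53193403]] [-0.35605952  0.37150945  0.96163971]
top 421.422514024433 421.422514024433 321.58832532074325 198.1316073457354 [[ 0.2081588  -0.9780945  -0.00102945]
 [-0.89306549 -0.18963343 -0.40801126]
 [ 0.39887835  0.0858505  -0.91297631]] [-0.1449602   0.55570829  1.13227506]
```

View pics/scene0.png

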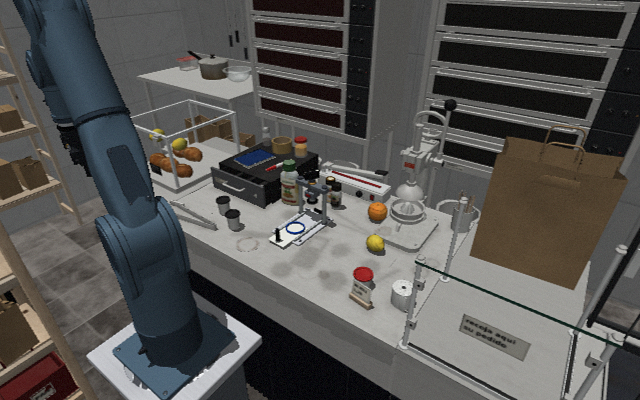

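View pics/top0.png

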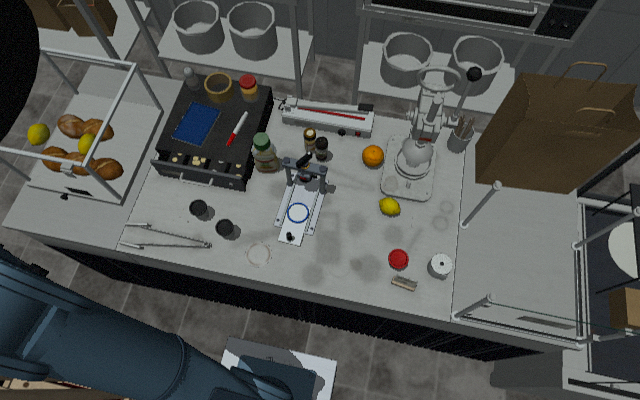

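Both views show two black-lidded pots, at top (198,208) and (225,228), left of the press. The press is at about (300,190) and the mustard pot at (398,260). The next step is a zoom.

```bash
cat > h.py <<'E'
import numpy as np,cv2
from bench import env,eyes
def cam(n):
    c=eyes.camera(n);c["img"]=np.ascontiguousarray(c["pixels"][:,:,::-1]);c["hsv"]=cv2.cvtColor(c["img"],cv2.COLOR_BGR2HSV);return c
def ray(c,u,v):
    R,t=np.array(c["R"]),np.array(c["t"]);d=R.T@np.array([(u-c["cx"])/c["fx"],(v-c["cy"])/c["fy"],1]);return -R.T@t,d
def onz(c,u,v,z):
    o,d=ray(c,u,v);return o+d*(z-o[2])/d[2]
def proj(c,X):
    p=np.array(c["R"])@np.array(X)+np.array(c["t"]);return np.array([c["fx"]*p[0]/p[2]+c["cx"],c["fy"]*p[1]/p[2]+c["cy"]])
def tri(c1,p1,c2,p2):
    o1,d1=ray(c1,*p1);o2,d2=ray(c2,*p2)
    s=np.linalg.lstsq(np.stack([d1,-d2],1),o2-o1,rcond=None)[0]
    a,b=o1+d1*s[0],o2+d2*s[1];return (a+b)/2,np.linalg.norm(a-b)
def crop(c,x0,y0,x1,y1,k,name):
    cv2.imwrite("pics/"+name,cv2.resize(c["img"][y0:y1,x0:x1],None,fx=k,fy=k,interpolation=cv2.INTER_CUBIC))
E
python3 - <<'E'
from h import *
a=cam("top");b=cam("scene")
A=cv2.resize(a["img"][120:270,180:340],None,fx=4.5,fy=4.5,interpolation=2)[:,:]
crop(a,180,120,340,255,5,"t1.png");crop(b,205,150,365,260,5,"s1.png")
E
```

```text
(no output)
```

View pics/t1.png

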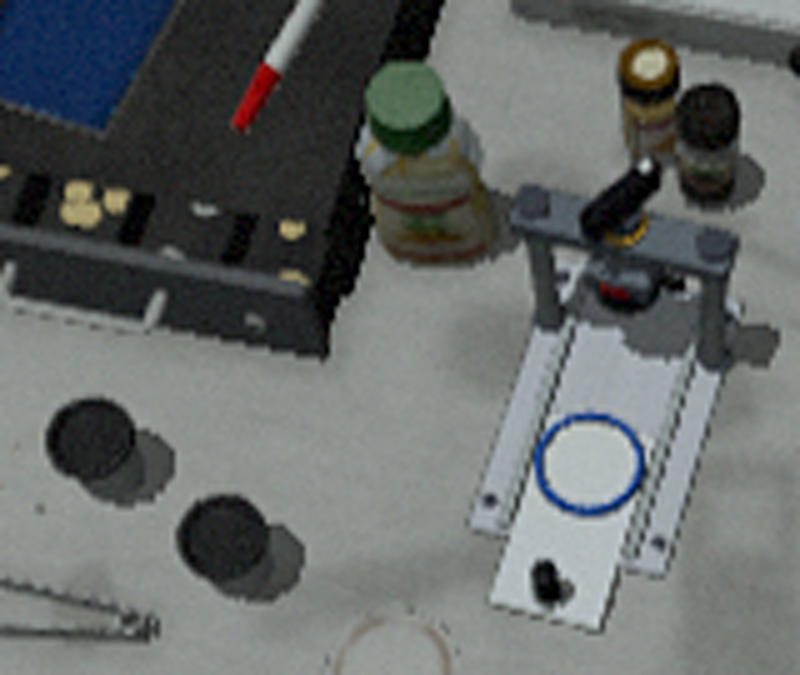

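View pics/s1.png

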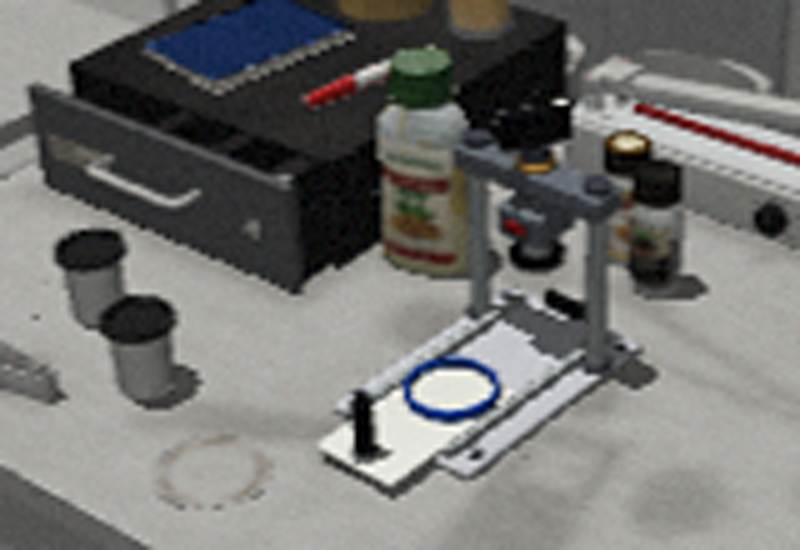

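The right-hand black-lidded pot is at t1 (222,537) and the column caps are at t1 (535,203) and (716,246). The ring is at t1 (591,463) and the knob bar runs from t1 (590,222) to (650,170). Next I measure.

```bash
python3 - <<'E'
from h import *
a=cam("top");b=cam("scene")
np.set_printoptions(precision=4,suppress=True)
def blobs(c,m,x0,y0,x1,y1,lo):
    M=np.zeros(m.shape,np.uint8);M[y0:y1,x0:x1]=m[y0:y1,x0:x1]
    n,l,s,ce=cv2.connectedComponentsWithStats(M)
    return [(s[i],ce[i]) for i in range(1,n) if s[i][4]>=lo]
for n,c,box in(("top",a,(185,195,250,245)),("scene",b,(212,190,250,222))):
    g=c["hsv"][:,:,2]
    for s,ce in blobs(c,(g<70).astype(np.uint8),*box,40): print(n,"dark",s,ce,onz(c,*ce,.056))
    h=c["hsv"]
    m=((h[:,:,0]>100)&(h[:,:,0]<130)&(h[:,:,1]>120)).astype(np.uint8)
    bx=(280,195,315,230) if n=="top" else (280,215,310,240)
    ys,xs=np.nonzero(m[bx[1]:bx[3],bx[0]:bx[2]])
    e=cv2.fitEllipse(cv2.convexHull(np.stack([xs+bx[0],ys+bx[1]],1).astype(np.int32)))
    print(n,"ring",e,onz(c,*e[0],.021))
k=lambda c,x,y,ox,oy:(ox+x/5-.4,oy+y/5-.4)
tp=[k(a,*p,180,120) for p in((535,203),(716,246))]
sp=[k(b,*p,205,150) for p in((475,142),(599,193))]
P=[]
for t,s in zip(tp,sp):
    X=tri(a,t,b,s);P.append(X[0]);print("cap",X,onz(a,*t,.163),onz(b,*s,.163))
d=P[0]-P[1];print("ctr",(P[0]+P[1])/2,np.linalg.norm(d),"x axis yaw deg",np.degrees(np.arctan2(-d[0],d[1])))
# knob ends, top z .206
for p in ((597,224),(648,170)): print("knob end", onz(a,*k(a,*p,180,120),.2))
t=k(a,545,570,180,120);print("post",onz(a,*t,.058), onz(b,*k(b,361,395,205,150),.058))
for p in((478,530),(667,575)):print("plate corner",onz(a,*k(a,*p,180,120),.008))
E
```

```text
top dark [189 200  20  21 301] [199.1827 209.3555] [0.4851 0.3422 0.056 ]
top dark [216 219  25  21 335] [226.6955 229.2955] [0.4401 0.2394 0.056 ]
top ring ((297.4295349121094, 212.22596740722656), (20.02722930908203, 21.60648536682129), 90.25843811035156) [0.5524 0.0477 0.021 ]
scene dark [222 190  28  12 174] [239.8333 193.9483] [0.561  0.3323 0.056 ]
scene dark [216 196  14  11  97] [222.8557 199.9278] [0.4917 0.3533 0.056 ]
scene dark [224 209  16  10 122] [231.8033 213.5492] [0.4468 0.2569 0.056 ]
scene ring ((294.65814208984375, 227.21583557128906), (12.305194854736328, 19.014436721801758), 89.90593719482422) [0.5508 0.0501 0.021 ]
cap (array([0.6517, 0.0986, 0.1624]), np.float64(0.00488319437328093)) [0.6534 0.097  0.163 ] [0.6484 0.099  0.163 ]
cap (array([ 0.6483, -0.0127,  0.1588]), np.float64(0.0033882726726843265)) [ 0.6475 -0.0142  0.163 ] [ 0.6406 -0.016   0.163 ]
ctr [0.65   0.043  0.1606] 0.11140724526615312 x axis yaw deg -1.7637844933741396
knob end [0.628  0.0512 0.2   ]
knob end [0.6686 0.0305 0.2   ]
post [0.465  0.0523 0.058 ] [0.4705 0.0623 0.058 ]
plate corner [0.4984 0.1079 0.008 ]
plate corner [ 0.4939 -0.0156  0.008 ]
```

```bash
cat >> h.py <<'E'
def delta(X,psi=None):
    "total shift in tool axes (cm) to world X, after turning tool about z so that tool x has yaw psi (deg); turn in deg about tool z"
    o=env.get_obs();R=o["eef_rot"];yaw=np.degrees(np.arctan2(R[1,0],R[0,0]))
    if psi is None: psi=yaw
    dz=-((psi-yaw+180)%360-180)
    p=np.radians(psi);Rn=np.array([[np.cos(p),np.sin(p),0],[np.sin(p),-np.cos(p),0],[0,0,-1]])
    print("t",round(o["time_s"],2),"pos",o["eef_pos"].round(4),"yaw",yaw.round(2),"gap",round(o["finger_gap"],4),"F",np.round(o["contact_force"],1),"q",np.round(o["q"],2))
    print("turn z",round(dz,2),"shift cm",(Rn.T@(np.array(X)-o["eef_pos"])*100).round(2))
E
python3 - <<'E'
from h import *
np.set_printoptions(precision=4,suppress=True)
a=cam("top");b=cam("scene")
t=(180+222/5-.4,120+535/5-.4);s=(205+138/5-.4,150+318/5-.4)
print(tri(a,t,b,s),onz(a,*t,.058),onz(b,*s,.058))
# lower rim of whole pot silhouettes: non-shadow check via darker threshold
for th in(40,50,60):
  for n,c,bx in(("top",a,(205,212,250,245)),("scene",b,(222,205,245,220))):
    g=c["hsv"][bx[1]:bx[3],bx[0]:bx[2],2];ys,xs=np.nonzero(g<th)
    if len(xs):ce=(xs.mean()+bx[0],ys.mean()+bx[1]);print(th,n,len(xs),xs.min()+bx[0],xs.max()+bx[0],ys.min()+bx[1],ys.max()+bx[1],ce,onz(c,*ce,.055))
print("bottle cap",tri(a,(180+405/5,120+85/5),b,(205+420/5,150+62/5)))
delta((.445,.25,.12),177.5)
for c in (a,b): print(-np.array(c["R"]).T@c["t"])
E
```

```text
(array([0.4436, 0.2485, 0.0629]), np.float64(0.0023766211342920313)) [0.4461 0.2494 0.058 ] [0.4473 0.255  0.058 ]
40 top 201 216 233 219 235 (np.float64(224.45273631840797), np.float64(227.22388059701493)) [0.4454 0.2484 0.055 ]
40 scene 102 225 238 209 218 (np.float64(231.7549019607843), np.float64(213.66666666666666)) [0.4471 0.2576 0.055 ]
50 top 243 205 233 212 244 (np.float64(223.9835390946502), np.float64(227.20576131687244)) [0.4451 0.2498 0.055 ]
50 scene 110 225 239 209 218 (np.float64(231.79090909090908), np.float64(213.64545454545456)) [0.4473 0.2576 0.055 ]
60 top 294 205 238 212 244 (np.float64(223.5952380952381), np.float64(227.27551020408163)) [0.4447 0.2509 0.055 ]
60 scene 115 224 239 209 218 (np.float64(231.74782608695654), np.float64(213.6782608695652)) [0.447  0.2576 0.055 ]
bottle cap (array([0.7046, 0.1903, 0.1776]), np.float64(0.005866253143649683))
t 0.4 pos [0.1701 0.6273 0.2386] yaw 164.83 gap 0.088 F [-0.5  0.2  0.2] q [-1.37  0.54 -0.    1.54  0.    1.07 -0.07]
turn z -12.67 shift cm [-29.11 -36.49  11.86]
[ 0.0748 -0.1336  1.2603]
[-0.2881 -0.6531  0.8246]
```

Request:
play_rows --plan '[[[1,0,0,0,0,0,-6.3],[1,0,0,0,0,0,-6.3],[1,-2.9,-3.6,0,0,0,0],[1,-2.9,-3.6,0,0,0,0],[1,-2.9,-3.6,0,0,0,0]]]'

```text
time_s: 0.9
eef_pos: [0.253, 0.5142, 0.2387]
eef_rot: [[-0.999, 0.044, 0.0], [0.044, 0.999, 0.0], [-0.0, 0.0, -1.0]]
contact_force: [0.6, 0.5, -0.6]
finger_gap: 0.088
```

Request:
play_rows --plan '[[[1,-2.9,-3.6,0,0,0,0],[1,-2.9,-3.6,0,0,0,0],[1,-2.9,-3.6,0,0,0,0],[1,-2.9,-3.6,0,0,0,0],[1,-2.9,-3.6,1,0,0,0]]]'

```text
time_s: 1.4
eef_pos: [0.3906, 0.3283, 0.2299]
eef_rot: [[-0.999, 0.045, 0.002], [0.045, 0.999, 0.002], [-0.002, 0.002, -1.0]]
contact_force: [0.4, 0.2, 0.5]
finger_gap: 0.0879
```

Request:
play_rows --plan '[[[1,-2.9,-3.6,2,0,0,0],[1,-2.9,-3.6,3,0,0,0],[1,0,0,3,0,0,0],[1,0,0,2,0,0,0],[1,0,0,0,0,0,0]]]'

```text
time_s: 1.9
eef_pos: [0.4395, 0.2571, 0.1295]
eef_rot: [[-0.999, 0.045, -0.004], [0.045, 0.999, -0.003], [0.004, -0.003, -1.0]]
contact_force: [-0.8, 0.2, 0.5]
finger_gap: 0.0883
```

```bash
python3 -c "
from h import *
delta((.446,.251,.015),177.5)
a=cam('top');b=cam('scene');crop(a,160,150,320,285,5,'t2.png');crop(b,180,130,340,240,5,'s2.png')"
```

```text
t 1.9 pos [0.4395 0.2571 0.1295] yaw 177.4 gap 0.0883 F [-0.8  0.2  0.5] q [-0.67  0.46  0.07  1.99 -0.05  0.7   0.95]
turn z -0.1 shift cm [-0.68 -0.58 11.45]
```

View pics/s2.png

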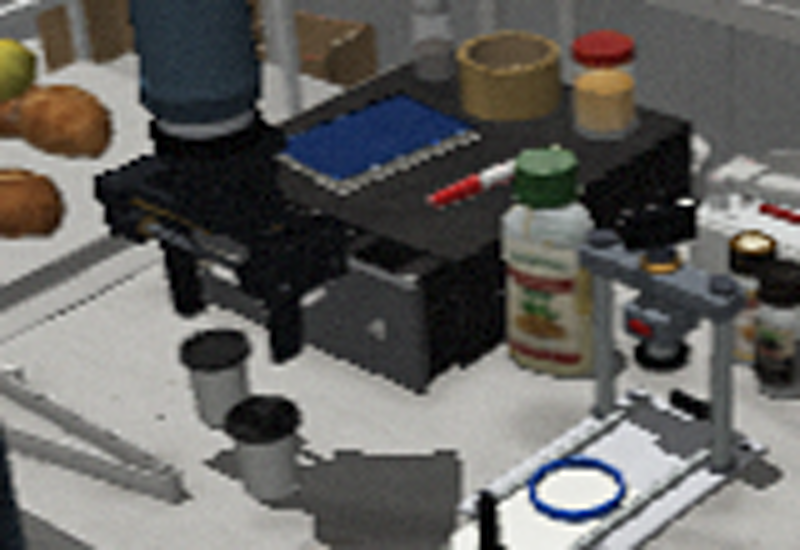

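The fingers straddle the near black-lidded pot at s2 (263,420); their tips are at (183,310) and (285,358). I lower after a small correction.

Request:
play_rows --plan '[[[1,-0.7,-0.6,2,0,0,0],[1,0,0,3,0,0,0],[1,0,0,3,0,0,0],[1,0,0,2.4,0,0,0],[1,0,0,1,0,0,0]]]'

```text
time_s: 2.5
eef_pos: [0.4476, 0.2526, 0.0172]
eef_rot: [[-0.999, 0.044, -0.0], [0.044, 0.999, -0.0], [0.0, -0.0, -1.0]]
contact_force: [0.3, -0.1, 0.3]
finger_gap: 0.0881
```

Request:
play_rows --plan '[[[1,0,0,0,0,0,0],[-1,0,0,0,0,0,0],[-1,0,0,0,0,0,0],[-1,0,0,0,0,0,0],[-1,0,0,0,0,0,0]]]' --squeeze 12

```text
time_s: 3.0
eef_pos: [0.4481, 0.2524, 0.0184]
eef_rot: [[-0.999, 0.045, 0.001], [0.045, 0.999, 0.001], [-0.001, 0.001, -1.0]]
contact_force: [0.9, -0.4, 0.6]
finger_gap: 0.0581
```

Request:
play_rows --plan '[[[-1,0,0,0,0,0,0],[-1,0,0,0,0,0,0],[-1,0,0,0,0,0,0],[-1,0,0,0,0,0,0],[-1,0,0,0,0,0,0]]]'

```text
time_s: 3.5
eef_pos: [0.4479, 0.252, 0.0179]
eef_rot: [[-0.999, 0.045, 0.0], [0.045, 0.999, 0.0], [-0.0, 0.0, -1.0]]
contact_force: [-1.5, -0.1, 5.1]
finger_gap: 0.0489
```

Request:
play_rows --plan '[[[-1,0,0,-1.5,0,0,0],[-1,0,0,-2.5,0,0,0],[-1,0,0,-2.5,0,0,0],[-1,0,0,-2.5,0,0,0],[-1,-1.3,-2.5,0,0,0,0]]]'

```text
time_s: 4.0
eef_pos: [0.4601, 0.2314, 0.1114]
eef_rot: [[-0.999, 0.039, 0.004], [0.039, 0.999, 0.006], [-0.004, 0.006, -1.0]]
contact_force: [-0.4, -0.2, -1.3]
finger_gap: 0.0485
```

Request:
play_rows --plan '[[[-1,-2,-3.5,0,0,0,0],[-1,-2,-3.5,0,0,0,0],[-1,-2,-3.5,0,0,0,0],[-1,-2,-3.5,0,0,0,0],[-1,-1.5,-2.5,0,0,0,0]]]'

```text
time_s: 4.5
eef_pos: [0.5479, 0.0544, 0.1085]
eef_rot: [[-0.999, 0.047, 0.001], [0.047, 0.999, -0.001], [-0.001, -0.001, -1.0]]
contact_force: [0.5, 0.3, -0.0]
finger_gap: 0.0489
```

Request:
play_rows --plan '[[[-1,-0.5,-0.9,1,0,0,0],[-1,0,0,1.5,0,0,0],[-1,0,0,0.5,0,0,0],[-1,0,0,0,0,0,0],[-1,0,0,0,0,0,0]]]'

```text
time_s: 5.0
eef_pos: [0.5509, 0.05, 0.0774]
eef_rot: [[-0.999, 0.042, -0.001], [0.042, 0.999, 0.001], [0.001, 0.001, -1.0]]
contact_force: [-0.1, -0.2, -0.3]
finger_gap: 0.0488
```

```bash
python3 -c "
from h import *
delta((.552,.0485,.034),177.5)
a=cam('top');b=cam('scene')
A=cv2.resize(a['img'][150:250,250:350],None,fx=4,fy=4,interpolation=2);B=cv2.resize(b['img'][150:250,240:340],None,fx=4,fy=4,interpolation=2)
cv2.imwrite('pics/p3.png',np.hstack([A,B]))
o=env.get_obs()['eef_pos']
for c in (a,b): print(proj(c,o), proj(c,o-[0,0,.018]),proj(c,(.552,.0485,.014)))"
```

```text
t 5.0 pos [0.5509 0.05   0.0774] yaw 177.57 gap 0.0488 F [-0.1 -0.2 -0.3] q [-0.23  0.6   0.07  1.9  -0.07  0.64  1.42]
turn z 0.07 shift cm [-0.12 -0.14  4.34]
[295.84324201 205.32605383] [296.17423197 207.61266686] [297.28193982 213.12989908]
[294.42024054 214.08941522] [294.59077151 218.29533405] [295.27828926 228.78609765]
```

View pics/p3.png

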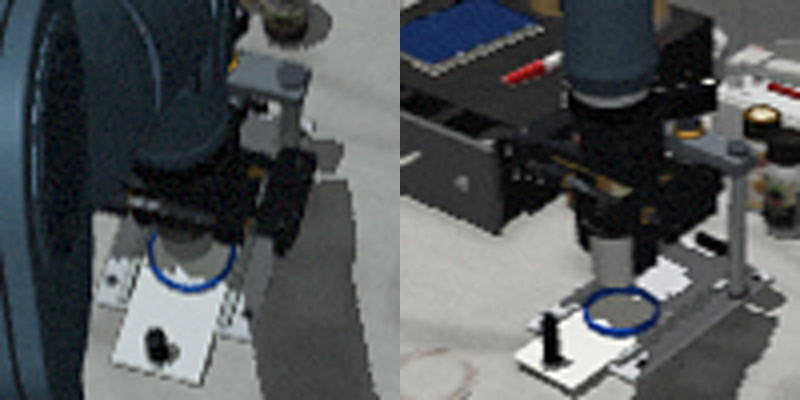

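The pot hangs upright over the ring; its foot spans about 592–636 in the right half of p3. The pot and ring columns need a sub-pixel check.

```bash
python3 -c "
from h import *
b=cam('scene')
for v in range(209,222): print(v,b['hsv'][v,282:308,2])
o=env.get_obs()['eef_pos']
for z in (0,.01,.02): print(z,proj(b,o+[0,0,z-.018]))
m=((b['hsv'][:,:,0]>100)&(b['hsv'][:,:,0]<130)&(b['hsv'][:,:,1]>110));m[:, :280]=0;m[:,310:]=0;m[:220]=0;m[240:]=0
ys,xs=np.nonzero(m);print(xs.min(),xs.max(),ys.min(),ys.max())"
```

```text
209 [187 169 111   8  12  54  88  67  41  41  34  26  36  51  62  59  45  15
  18  15  13  19  10  16  27  13]
210 [186 185 148  11   9  54  98 111 112 116 119 119 120 118 108  90  39   8
  15  18  17  13  22  21  14  23]
211 [177 180 152  67   3  49  89  99 107 110 114 117 114 110 106  95  57  13
  18  16  24  13  35  63  59  57]
212 [175 173 175 139  49  45  75  98 108 110 109 107 113 110 107  95  59  12
  17  21  16   9  39  66  86  91]
213 [171 165 169 166 169 142  95  98 105 111 110 113 109 108 109  88  36  12
  15  20  14   8  41  75  81  93]
214 [170 167 157 161 160 146 105  97 104 108 115 109 113 112 112  91  33  11
  18  19  20   3 108 150 107  92]
215 [171 164 164 158 162 144 109  93 104 114 110 113 111 110 103  91  41  15
  11  14   9  15 104 199 225 190]
216 [169 171 162 161 159 139 102  92 102 108 110 114 108 110 111  92  34  15
   0  18  44  86 175 225 216 217]
217 [174 171 163 165 158 153 118  90 105 106 111 111 109 107 107  87  44  10
  14  83 183 228 218 219 213 213]
218 [174 176 169 166 163 149 116  92 102 107 109 113 113 112 108  99  79  36
  88 176 228 220 214 214 214 213]
219 [184 181 172 173 170 168 136  88 105 108 112 112 112 111 109 100  94 142
 209 220 217 212 214 215 216 213]
220 [189 186 187 183 167 133  89  79 103 109 113 113 113 110 104 104 123 186
 221 216 215 213 213 213 213 214]
221 [185 187 187 168 116  90  87  60  64  84 112 127 116 123  91  77  79  78
 149 219 218 215 211 214 215 218]
0 [294.69009968 218.28484488]
0.01 [294.59605371 215.95545939]
0.02 [294.50125036 213.60731458]
286 304 222 233
```

Request:
play_rows --plan '[[[-1,-0.25,-0.2,0.8,0,0,0],[-1,0,0,1,0,0,0],[-1,0,0,1,0,0,0],[-1,0,0,0.6,0,0,0],[-1,0,0,0.4,0,0,0]]]'

```text
time_s: 5.65
eef_pos: [0.5534, 0.0461, 0.0386]
eef_rot: [[-0.999, 0.045, -0.001], [0.045, 0.999, -0.0], [0.001, -0.0, -1.0]]
contact_force: [0.1, -0.2, -0.5]
finger_gap: 0.0486
```

Request:
play_rows --plan '[[[-1,0,0,0.3,0,0,0],[-1,0,0,0.3,0,0,0],[-1,0,0,0.1,0,0,0],[-1,0,0,0,0,0,0],[-1,0,0,0,0,0,0]]]'

```text
time_s: 6.15
eef_pos: [0.5542, 0.0461, 0.0329]
eef_rot: [[-0.999, 0.045, 0.0], [0.045, 0.999, 0.0], [-0.0, 0.0, -1.0]]
contact_force: [-0.1, 0.4, -1.2]
finger_gap: 0.0489
```

Request:
play_rows --plan '[[[-1,0,0,0.1,0,0,0],[-1,0,0,0.1,0,0,0],[-1,0,0,0,0,0,0],[-1,0,0,0,0,0,0],[-1,0,0,0,0,0,0]]]'

```text
time_s: 6.65
eef_pos: [0.5552, 0.0462, 0.0319]
eef_rot: [[-0.999, 0.045, 0.002], [0.045, 0.999, 0.0], [-0.002, 0.0, -1.0]]
contact_force: [-0.6, 0.0, 8.7]
finger_gap: 0.0487
```

```bash
python3 -c "
from h import *
delta((.552,.0485,.032),177.5)
b=cam('scene')
for v in range(218,236): print(v,b['hsv'][v,282:308,2])"
```

```text
t 6.65 pos [0.5552 0.0462 0.0319] yaw 177.42 gap 0.0487 F [-0.6  0.   8.7] q [-0.21  0.69  0.06  1.9  -0.08  0.55  1.43]
turn z -0.08 shift cm [ 0.33  0.22 -0.01]
218 [176 173 175 144  60  14  14  18  28  37  24  19  15  14  12  11  14  23
  10  19  15  17  17  15  12  16]
219 [184 181 179 162  97   6  22  39  32  29  23  15  15  22  20  14  22  11
  21  17  13  17  10  17  26  29]
220 [188 188 189 171 104  13  16  65  93  74  52  48  41  41  51  60  69  64
  24  18  21  15  21  14  23  27]
221 [188 187 187 174 106  11  15  57  98 107 111 116 120 117 117 114 112  84
  20  14  17  20  13  10  54  65]
222 [189 155 100  97  82  39  18  54  94 102 105 116 118 117 116 112 106  84
  23  14  17  19  12  14 112 148]
223 [164 121  90  92  83  82  68  66  91 101 103 106 113 114 112 110 105  78
  27  16  16  17   9  16  68 102]
224 [ 95  90  84  75  69  74  68  75  86 104 108 108 112 109 109 108 108  84
  27  19  17  13  14  21  67  97]
225 [ 96 100  87  68  73  64  75  88  97  97 107 109 112 113 113 107 112  82
  20  13  11  15  22  19  64  96]
226 [156 192 168  62  66  74 104 107  88 100 111 
[... 360 characters left out ...]

  80  49  74  77  82  99 101  81]
230 [236 236 237 215 151 144 199 238 226 124 100 115 113 115 112 114 109 105
  87  74  81  75  91 115  88  72]
231 [236 236 235 242 213 124 114 161 208 187  95 106 117 116 114 101  79  80
  86  81  79  71  84  87  74  77]
232 [235 233 236 237 227 169 130 101 108 133 151 176 187 181 166 136  87  84
  85  83  88  94  72  77  82  73]
233 [235 235 233 238 239 244 240 189 130 103 100  97 101  99  98  95  83  90
  89  95  90  76  75  83  94  91]
234 [237 235 237 235 237 237 239 243 238 209 198 153 139 153 137 151 110 104
  92  82  75  77  79  85  92  95]
235 [234 235 235 235 233 232 235 238 240 243 244 246 247 248 250 253 226 131
  72  72  71  66  71  93  90  92]
```

Contact was felt with the underside at 0.014, which is the tray floor. The pot is centred on column 294.9 and the ring on 295. I release and rise.

Request:
play_rows --plan '[[[-1,0,0,-0.1,0,0,0],[0.5,0,0,0,0,0,0],[1,0,0,0,0,0,0],[1,0,0,0,0,0,0],[1,0,0,0,0,0,0]]]'

```text
time_s: 7.2
eef_pos: [0.5539, 0.0461, 0.0315]
eef_rot: [[-0.999, 0.045, -0.0], [0.045, 0.999, -0.0], [0.0, -0.0, -1.0]]
contact_force: [0.4, -0.4, 0.2]
finger_gap: 0.0781
```

Request:
play_rows --plan '[[[1,0,0,-1,0,0,0],[1,0,0,-2,0,0,0],[1,0,0,-3,0,0,0],[1,0,0,-2,0,0,0],[1,2,0,-1,0,0,0]]]'

```text
time_s: 7.7
eef_pos: [0.5373, 0.0471, 0.1246]
eef_rot: [[-0.999, 0.045, 0.006], [0.045, 0.999, 0.001], [-0.006, 0.001, -1.0]]
contact_force: [-0.4, -0.3, -0.2]
finger_gap: 0.0882
```

Request:
play_rows --plan '[[[1,4,0,0,0,0,0],[1,4,0,0,0,0,0],[1,4,0,0,0,0,0],[1,1,0,0,0,0,0],[1,0,0,0,0,0,0]]]'

```text
time_s: 8.2
eef_pos: [0.4033, 0.053, 0.1222]
eef_rot: [[-0.999, 0.044, 0.0], [0.044, 0.999, 0.0], [-0.0, 0.0, -1.0]]
contact_force: [1.7, -0.5, -0.2]
finger_gap: 0.0879
```

```bash
python3 -c "
from h import *
np.set_printoptions(precision=4,suppress=True)
delta((.463,.0525,.026),177.5)
a=cam('top');b=cam('scene')
A=cv2.resize(a['img'][150:250,250:350],None,fx=4,fy=4,interpolation=2);B=cv2.resize(b['img'][150:250,240:340],None,fx=4,fy=4,interpolation=2)
cv2.imwrite('pics/p4.png',np.hstack([A,B]))"
```

```text
t 8.2 pos [0.4033 0.053  0.1222] yaw 177.47 gap 0.0879 F [ 1.7 -0.5 -0.2] q [-0.31  0.33  0.07  2.24 -0.05  0.57  1.33]
turn z -0.03 shift cm [-5.97  0.22  9.62]
```

View pics/p4.png

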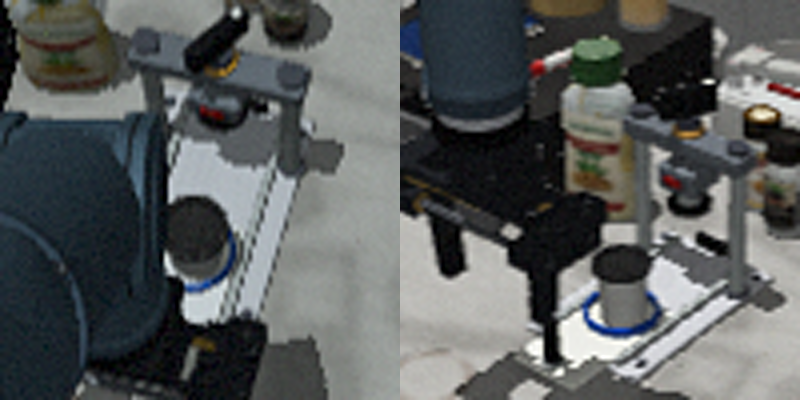

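The pot stands upright in the ring (lid at p4 right (622,262), foot (625,318)), free of the fingers. Next I grip the post.

Request:
play_rows --plan '[[[1,-3,0.1,0,0,0,0],[1,-3,0.1,2,0,0,0],[1,0,0,3,0,0,0],[1,0,0,3,0,0,0],[1,0,0,1.6,0,0,0]]]'

```text
time_s: 8.8
eef_pos: [0.4654, 0.0519, 0.0235]
eef_rot: [[-0.999, 0.045, -0.001], [0.045, 0.999, -0.0], [0.001, -0.0, -1.0]]
contact_force: [0.8, -1.0, 0.1]
finger_gap: 0.0877
```

Request:
play_rows --plan '[[[0,0,0,0,0,0,0],[-0.5,0,0,0,0,0,0],[-1,0,0,0,0,0,0],[-1,0,0,0,0,0,0],[-1,0,0,0,0,0,0]]]' --squeeze 10

```text
time_s: 9.3
eef_pos: [0.4649, 0.0523, 0.0264]
eef_rot: [[-0.999, 0.045, 0.002], [0.045, 0.999, 0.0], [-0.002, 0.0, -1.0]]
contact_force: [0.2, -0.0, 0.9]
finger_gap: 0.0506
```

Request:
play_rows --plan '[[[-1,0,0,0,0,0,0],[-1,0,0,0,0,0,0],[-1,0,0,0,0,0,0],[-1,0,0,0,0,0,0],[-1,0,0,0,0,0,0]]]'

```text
time_s: 9.8
eef_pos: [0.4644, 0.0546, 0.0257]
eef_rot: [[-0.999, 0.043, 0.0], [0.043, 0.999, 0.002], [-0.0, 0.002, -1.0]]
contact_force: [-0.0, 7.0, 0.1]
finger_gap: 0.0152
```

```bash
python3 -c "
from h import *
delta((.56,.048,.026),177.5)
b=cam('scene');a=cam('top')
B=cv2.resize(b['img'][170:250,240:340],None,fx=5,fy=5,interpolation=2)
cv2.imwrite('pics/p5.png',B)"
```

```text
t 9.8 pos [0.4644 0.0546 0.0257] yaw 177.55 gap 0.0152 F [-0.   7.   0.1] q [-0.25  0.61  0.05  2.13 -0.08  0.41  1.39]
turn z 0.05 shift cm [-9.58 -0.24 -0.03]
```

Request:
play_rows --plan '[[[-1,-0.3,0.2,0,0,0,0],[-1,-0.6,0,0,0,0,0],[-1,-0.9,0,0,0,0,0],[-1,-1,0,0,0,0,0],[-1,-1,0,0,0,0,0]]]'

```text
time_s: 10.4
eef_pos: [0.5032, 0.0527, 0.0257]
eef_rot: [[-0.999, 0.045, 0.0], [0.045, 0.999, 0.0], [-0.0, 0.0, -1.0]]
contact_force: [-3.1, 3.4, 4.1]
finger_gap: 0.0155
```

Request:
play_rows --plan '[[[-1,-1,0,0,0,0,0],[-1,-1,0,0,0,0,0],[-1,-0.9,0,0,0,0,0],[-1,-0.6,0,0,0,0,0],[-1,-0.4,0,0,0,0,0]]]'

```text
time_s: 10.9
eef_pos: [0.542, 0.0507, 0.0257]
eef_rot: [[-0.999, 0.045, 0.001], [0.045, 0.999, 0.0], [-0.001, 0.0, -1.0]]
contact_force: [-1.8, 3.8, 4.0]
finger_gap: 0.0157
```

Request:
play_rows --plan '[[[-1,-0.4,0,0,0,0,0],[-1,-0.4,0,0,0,0,0],[-1,-0.2,0,0,0,0,0],[-1,0,0,0,0,0,0],[-1,0,0,0,0,0,0]]]'

```text
time_s: 11.4
eef_pos: [0.5518, 0.0503, 0.0257]
eef_rot: [[-0.999, 0.045, 0.001], [0.045, 0.999, 0.0], [-0.001, 0.0, -1.0]]
contact_force: [0.1, 3.1, 0.6]
finger_gap: 0.0156
```

Request:
play_rows --plan '[[[-1,-0.2,0,0,0,0,0],[-1,-0.2,0,0,0,0,0],[-1,-0.2,0,0,0,0,0],[-1,-0.2,0,0,0,0,0],[-1,0,0,0,0,0,0]]]'

```text
time_s: 11.9
eef_pos: [0.5597, 0.0498, 0.0257]
eef_rot: [[-0.999, 0.045, 0.001], [0.045, 0.999, -0.0], [-0.001, -0.0, -1.0]]
contact_force: [-1.7, 2.2, 2.8]
finger_gap: 0.0158
```

Request:
play_rows --plan '[[[-1,-0.1,0,0,0,0,0],[-1,-0.1,0,0,0,0,0],[-1,-0.1,0,0,0,0,0],[-1,0,0,0,0,0,0],[-1,0,0,0,0,0,0]]]'

```text
time_s: 12.4
eef_pos: [0.5616, 0.0498, 0.0256]
eef_rot: [[-0.999, 0.045, -0.001], [0.045, 0.999, -0.0], [0.001, -0.0, -1.0]]
contact_force: [-3.5, 2.6, 5.7]
finger_gap: 0.0156
```

Request:
play_rows --plan '[[[-1,-0.1,0,0,0,0,0],[-1,-0.1,0,0,0,0,0],[-1,-0.1,0,0,0,0,0],[-1,0,0,0,0,0,0],[-1,0,0,0,0,0,0]]]'

```text
time_s: 12.9
eef_pos: [0.5622, 0.0497, 0.0253]
eef_rot: [[-0.999, 0.045, -0.006], [0.045, 0.999, -0.0], [0.006, -0.0, -1.0]]
contact_force: [-9.1, 1.9, 10.2]
finger_gap: 0.0159
```

```bash
python3 -c "
from h import *
np.set_printoptions(precision=4,suppress=True)
delta((.56,.048,.026),177.5)"
```

```text
t 12.9 pos [0.5622 0.0497 0.0253] yaw 177.44 gap 0.0159 F [-9.1  1.9 10.2] q [-0.21  0.71  0.06  1.88 -0.07  0.56  1.42]
turn z -0.06 shift cm [ 0.21 -0.18 -0.07]
```

The tray hit its stop at −9 N after 97.8 mm of travel. I relax, release and rise.

Request:
play_rows --plan '[[[-1,0.2,0,0,0,0,0],[0,0,0,0,0,0,0],[0.3,0,0,0,0,0,0],[0.3,0,0,0,0,0,0],[0.3,0,0,-1,0,0,0]]]'

```text
time_s: 13.4
eef_pos: [0.5625, 0.0492, 0.0349]
eef_rot: [[-0.999, 0.045, -0.002], [0.045, 0.999, -0.001], [0.002, -0.001, -1.0]]
contact_force: [0.2, -0.2, 1.3]
finger_gap: 0.0456
```

Request:
play_rows --plan '[[[0.3,0.5,0,-3,0,0,0],[0.3,0.5,0,-4,0,0,0],[0.3,0,0,-4,0,0,0],[0.3,0,0,-4,0,0,0],[0.3,0,0,-4,0,0,0]]]'

```text
time_s: 13.9
eef_pos: [0.5531, 0.0499, 0.2282]
eef_rot: [[-0.999, 0.045, 0.001], [0.045, 0.999, -0.0], [-0.001, -0.0, -1.0]]
contact_force: [0.5, 0.5, -0.9]
finger_gap: 0.0572
```

Request:
play_rows --plan '[[[0.3,0,0,-3,0,0,0],[0.3,0,0,-2,0,0,0],[0.3,0,0,0,0,0,5],[0.3,0,0,0,0,0,5],[0.3,0,0,0,0,0,5]]]'

```text
time_s: 14.4
eef_pos: [0.5533, 0.0499, 0.2767]
eef_rot: [[-0.952, 0.306, 0.001], [0.306, 0.952, 0.0], [-0.001, 0.0, -1.0]]
contact_force: [-1.0, 0.3, -0.0]
finger_gap: 0.0578
```

```bash
python3 -c "
from h import *
delta((.65,.045,.24),153)
a=cam('top');b=cam('scene')
A=cv2.resize(a['img'][140:240,260:360],None,fx=4,fy=4,interpolation=2);B=cv2.resize(b['img'][150:250,260:360],None,fx=4,fy=4,interpolation=2)
cv2.imwrite('pics/p6.png',np.hstack([A,B]))"
```

```text
t 14.4 pos [0.5533 0.0499 0.2767] yaw 162.2 gap 0.0578 F [-1.   0.3 -0. ] q [-0.29  0.33  0.15  1.76 -0.06  1.05  1.14]
turn z 9.2 shift cm [-8.84  3.96  3.67]
```

View pics/p6.png

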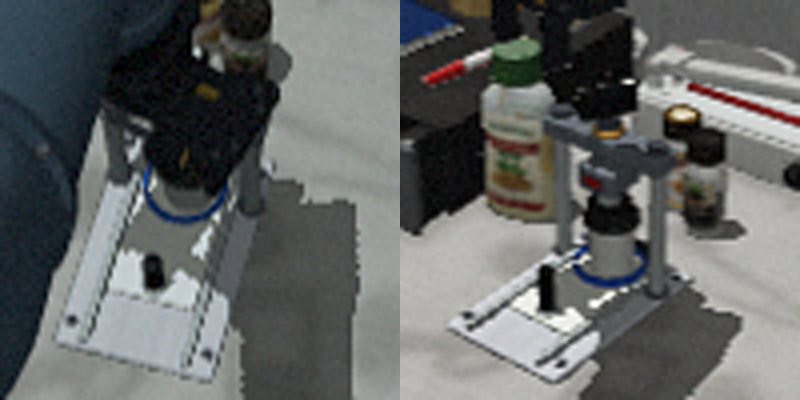

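The tray is home with the pot under the head; the tab is still in, red at p6 right (593,177). I refine the knob yaw from the first top image.

```bash
python3 -c "
from h import *
a=cam('top');im=cv2.imread('pics/top0.png');g=im.max(2)
m=np.zeros(g.shape,np.uint8);m[148:170,292:316]=(g[148:170,292:316]<45)
n,l,s,ce=cv2.connectedComponentsWithStats(m);i=1+s[1:,4].argmax();print(s[i],ce[i])
ys,xs=np.nonzero(l==i);r=cv2.minAreaRect(np.stack([xs,ys],1).astype(np.float32));print(r)
bp=cv2.boxPoints(r);e=sorted([(np.linalg.norm(bp[k]-bp[(k+1)%4]),k) for k in range(4)])
P=[onz(a,*((bp[k]+bp[(k+1)%4])/2),.195) for _,k in e[:2]];d=P[0]-P[1];print(P,np.degrees(np.arctan2(d[1],d[0])),np.linalg.norm(d))
X=np.array([onz(a,x,y,.195)[:2] for x,y in zip(xs,ys)]);w,v=np.linalg.eigh(np.cov(X.T));print(X.mean(0),np.degrees(np.arctan2(v[1,1],v[0,1])))
print(g[148:168,294:314])
"
```

```text
[296 152  16  18 136] [303.11764706 161.00735294]
((304.48004150390625, 161.13999938964844), (9.600000381469727, 21.400001525878906), 53.13010025024414)
[array([0.67009782, 0.01956648, 0.195     ]), array([0.61873264, 0.05837153, 0.195     ])] -37.07009367598435 0.06437556836596799
[0.64390728 0.04302284] 151.35870275668094
[[142 138 145 142 142 143 143 144 140 138 130  81  81  59  84  78  75  69
   64  50]
 [138 141 142 143 142 145 140 142 137 136 127  94  80  66  78  73  68  62
   54  53]
 [140 139 142 144 144 142 141 136 136 131 123 116  68  63  76  65  63  62
   55  59]
 [138 138 138 138 144 142 143 141 133 134 131 126  69  51  82  98  51  64
   67  62]
 [137 139 138 139 137 140 141 140 138 137 136 134  75  71 146 174  62  37
   65  66]
 [132 134 137 135 137 137 142 144 140 142 143 117  50  79 181 180  74  15
   61  93]
 [130 133 131 132 134 139 142 143 148 148 131  66  25   9  98  87  27   1
   68 132]
 [122 126 130 132 132 136 138 137 144 130  73  26  17  21   9   0   0   0
  100 137]
 [124 123 127 128 132 131 141 130 125  46  15  19  22  16   3  12   0   0
   97 134]
 [122 121
[... 226 characters left out ...]
 103 136
  135 131]
 [102 102 104  87  43  22  22  32  25  17   4  10   7  13  37  98 133 131
  128 127]
 [ 98 103  90  36  17  22  24  24  16  18   4  13   6  11  62 125 122 128
  126 129]
 [104  92  38  19  28  27  20  17   0  10   0   7  22  51  62  89  83 111
  110 124]
 [102  82  23  12  32  22  10  15   0   0  14  20  55  70  59  76  70  94
   91 110]
 [101  92  31  17   7  17   7   8   9  15  23  53  67  44  63  94 101 107
  101 104]
 [108 112  25   7   4  10   8   4   8  23  28  67  39  26 121  73 106 106
  105 100]
 [100 105  37   4   5  10  19  34  26  29  21  31  21 110 142  91 102 100
  103 100]
 [ 75  91  60  33   6   3  19  50  62  57  58 112  90 139  75 103 107 105
  105 104]]
```

```bash
python3 -c "
from h import *
a=cam('top')
p=onz(a,305,154,.206);q=onz(a,296,162,.206);d=p-q;print(p,q,np.degrees(np.arctan2(d[1],d[0])))
n=np.array([d[1],-d[0],0])/np.linalg.norm(d)
print('centre approx',(p+q)/2+n*.007)
delta((.65,.0445,.240),150)"
```

```text
[0.66147356 0.04111083 0.206     ] [0.63061429 0.06033592 0.206     ] -31.92259177931762
centre approx [0.64234251 0.04478204 0.206     ]
t 14.6 pos [0.5532 0.0501 0.2761] yaw 162.56 gap 0.0573 F [0.1 0.8 0.3] q [-0.29  0.33  0.15  1.76 -0.06  1.05  1.15]
turn z 12.56 shift cm [-8.66  4.36  3.61]
```

Request:
play_rows --plan '[[[0.3,0,0,0,0,0,7],[0.3,0,0,0,0,0,6.5],[0.3,-3,1.6,0,0,0,0],[0.3,-3,1.6,0,0,0,0],[0.3,-2.6,1.3,0,0,0,0]]]'

```text
time_s: 15.1
eef_pos: [0.6515, 0.0444, 0.2759]
eef_rot: [[-0.858, 0.514, 0.0], [0.514, 0.858, 0.0], [-0.0, 0.0, -1.0]]
contact_force: [0.8, 0.3, 0.7]
finger_gap: 0.0572
```

Request:
play_rows --plan '[[[0.3,0,0,1,0,0,0],[0.3,0,0,1,0,0,0],[0.3,0,0,0.8,0,0,0],[0.3,0,0,0.8,0,0,0],[0.3,0,0,0,0,0,0]]]'

```text
time_s: 15.6
eef_pos: [0.6487, 0.0445, 0.2384]
eef_rot: [[-0.857, 0.516, -0.002], [0.516, 0.857, -0.0], [0.002, -0.001, -1.0]]
contact_force: [-0.7, 0.0, 0.5]
finger_gap: 0.0575
```

```bash
python3 -c "
from h import *
delta((.65,.0445,.178),149)
a=cam('top');b=cam('scene')
A=cv2.resize(a['img'][120:220,260:360],None,fx=4,fy=4,interpolation=2);B=cv2.resize(b['img'][140:240,260:360],None,fx=4,fy=4,interpolation=2)
cv2.imwrite('pics/p7.png',np.hstack([A,B]))"
```

```text
t 15.6 pos [0.6487 0.0445 0.2384] yaw 148.96 gap 0.0575 F [-0.7  0.   0.5] q [-0.27  0.54  0.19  1.54 -0.11  1.07  0.98]
turn z -0.04 shift cm [-0.11  0.07  6.04]
```

View pics/p7.png

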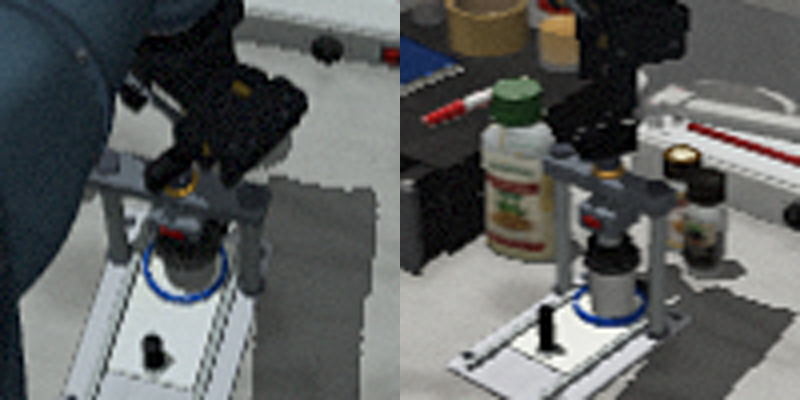

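Request:
play_rows --plan '[[[0.3,0,0,2,0,0,0],[0.3,0,0,2,0,0,0],[0.3,0,0,1.5,0,0,0],[0.3,0,0,0.5,0,0,0],[-0.2,0,0,0,0,0,0]]]'

```text
time_s: 16.2
eef_pos: [0.6499, 0.0444, 0.1793]
eef_rot: [[-0.857, 0.516, -0.001], [0.516, 0.857, -0.0], [0.001, -0.001, -1.0]]
contact_force: [-0.3, -0.1, 0.5]
finger_gap: 0.0514
```

Request:
play_rows --plan '[[[-1,0,0,0,0,0,0],[-1,0,0,0,0,0,0],[-1,0,0,0,0,0,0],[-1,0,0,0,0,0,0],[-1,0,0,0,0,0,0]]]' --squeeze 20

```text
time_s: 16.7
eef_pos: [0.651, 0.0454, 0.1801]
eef_rot: [[-0.857, 0.516, 0.002], [0.516, 0.857, 0.001], [-0.001, 0.002, -1.0]]
contact_force: [3.1, 3.6, 1.0]
finger_gap: 0.0141
```

```bash
cat >> h.py <<'E'
def tab():
    r=[]
    for n,(x0,y0,x1,y1) in(("top",(285,165,325,205)),("scene",(295,180,325,215))):
        c=cam(n);h=c["hsv"][y0:y1,x0:x1].astype(int);m=((h[:,:,0]<8)|(h[:,:,0]>172))&(h[:,:,1]>130)&(h[:,:,2]>60)
        ys,xs=np.nonzero(m);r.append((n,len(xs),round(xs.mean()+x0,2) if len(xs) else 0,round(ys.mean()+y0,2) if len(xs) else 0))
    return r
E
python3 -c "
from h import *
print(tab());delta((.65,.0445,.178),149);print(env.get_obs()['ft_torque'])"
```

```text
[('top', 6, np.float64(302.5), np.float64(177.83)), ('scene', 9, np.float64(306.11), np.float64(195.67))]
t 16.8 pos [0.6509 0.0455 0.1801] yaw 148.96 gap 0.0141 F [ 2.7  2.5 -0.3] q [-0.26  0.61  0.18  1.59 -0.13  0.95  0.99]
turn z -0.04 shift cm [ 0.03 -0.13  0.21]
[ 0.56470377 -0.5772967  -0.10131336]
```

Request:
play_rows --plan '[[[-1,0,0.1,0,0,0,2],[-1,0,0,0,0,0,5],[-1,0,0,0,0,0,6],[-1,0,0,0,0,0,6],[-1,0,0,0,0,0,3]]]'

```text
time_s: 17.3
eef_pos: [0.651, 0.0457, 0.1801]
eef_rot: [[-0.599, 0.801, 0.001], [0.801, 0.599, 0.0], [-0.0, 0.001, -1.0]]
contact_force: [0.2, 1.0, 1.6]
finger_gap: 0.0139
```

Request:
play_rows --plan '[[[-1,0,0,0,0,0,3],[-1,0,0,0,0,0,6],[-1,0,0,0,0,0,6],[-1,0,0,0,0,0,6],[-1,0,0,0,0,0,3]]]'

```text
time_s: 17.8
eef_pos: [0.6512, 0.0458, 0.1801]
eef_rot: [[-0.221, 0.975, 0.001], [0.975, 0.221, 0.0], [0.0, 0.001, -1.0]]
contact_force: [2.5, 1.6, 0.4]
finger_gap: 0.0139
```

```bash
python3 -c "
from h import *
print(tab());delta((.65,.0445,.178));print(env.get_obs()['ft_torque'])"
```

```text
[('top', 2, np.float64(301.5), np.float64(178.0)), ('scene', 9, np.float64(306.11), np.float64(196.56))]
t 17.9 pos [0.6512 0.0458 0.1801] yaw 102.95 gap 0.0138 F [2.1 2.2 0.8] q [-0.39  0.63  0.38  1.6  -0.27  0.97  0.3 ]
turn z -0.0 shift cm [-0.1  -0.15  0.21]
[ 0.31666142 -0.43603447 -0.05625924]
```

Request:
play_rows --plan '[[[-1,0,0,0,0,0,5],[-1,0,0,0,0,0,6],[-1,0,0,0,0,0,6],[-1,0,0,0,0,0,6],[-1,0,0,0,0,0,5]]]'

```text
time_s: 18.4
eef_pos: [0.6515, 0.0458, 0.1801]
eef_rot: [[0.261, 0.965, 0.002], [0.965, -0.261, 0.001], [0.001, 0.002, -1.0]]
contact_force: [3.5, 2.1, -0.6]
finger_gap: 0.0137
```

```bash
python3 -c "
from h import *
print(tab());delta((.65,.0445,.178));print(env.get_obs()['ft_torque'])"
```

```text
[('top', 6, np.float64(303.5), np.float64(178.67)), ('scene', 8, np.float64(306.5), np.float64(197.25))]
t 18.5 pos [0.6515 0.0458 0.1801] yaw 75.0 gap 0.0138 F [ 4.1  3.  -0.3] q [-0.47  0.65  0.5   1.6  -0.36  0.98 -0.12]
turn z -0.0 shift cm [-0.16 -0.11  0.21]
[ 0.49093885 -0.74554747 -0.10416717]
```

Request:
play_rows --plan '[[[-1,0,0.1,0,0,0,3],[-1,0,0,0,0,0,4],[-1,0,0,0,0,0,4],[-1,0,0,0,0,0,3],[-1,0,0,0,0,0,0]]]'

```text
time_s: 19.0
eef_pos: [0.6517, 0.0457, 0.1801]
eef_rot: [[0.483, 0.876, 0.0], [0.876, -0.483, 0.001], [0.001, -0.0, -1.0]]
contact_force: [0.5, 4.0, 3.9]
finger_gap: 0.0137
```

```bash
python3 -c "
from h import *
print(tab());delta((.65,.0445,.178));print(env.get_obs()['ft_torque'])"
```

```text
[('top', 5, np.float64(302.8), np.float64(178.8)), ('scene', 10, np.float64(306.3), np.float64(197.3))]
t 19.1 pos [0.6517 0.0457 0.1801] yaw 61.13 gap 0.0138 F [-0.4  2.2  4.6] q [-0.51  0.66  0.56  1.6  -0.4   0.99 -0.33]
turn z -0.0 shift cm [-0.18 -0.09  0.21]
[ 0.79688177 -0.00999337 -0.00983628]
```

Request:
play_rows --plan '[[[-1,0,0,0,0,0,3],[-1,0,0,0,0,0,4],[-1,0,0,0,0,0,4],[-1,0,0,0,0,0,3],[-1,0,0,0,0,0,0]]]'

```text
time_s: 19.6
eef_pos: [0.6518, 0.0456, 0.1801]
eef_rot: [[0.682, 0.732, 0.0], [0.732, -0.682, 0.001], [0.001, -0.0, -1.0]]
contact_force: [0.5, 4.7, 4.9]
finger_gap: 0.0137
```

```bash
python3 -c "
from h import *
print(tab());delta((.65,.0445,.178));print(env.get_obs()['ft_torque'])
a=cam('top');b=cam('scene')
A=cv2.resize(a['img'][150:210,270:350],None,fx=5,fy=5,interpolation=2);B=cv2.resize(b['img'][170:230,270:350],None,fx=5,fy=5,interpolation=2)
cv2.imwrite('pics/p8.png',np.hstack([A,B]))"
```

```text
[('top', 4, np.float64(302.75), np.float64(179.25)), ('scene', 10, np.float64(306.3), np.float64(197.3))]
t 19.7 pos [0.6518 0.0456 0.1801] yaw 47.1 gap 0.0136 F [0.2 4.4 5.4] q [-0.55  0.68  0.62  1.61 -0.45  1.   -0.54]
turn z -0.0 shift cm [-0.2  -0.05  0.21]
[0.78505527 0.00383038 0.05879328]
```

View pics/p8.png

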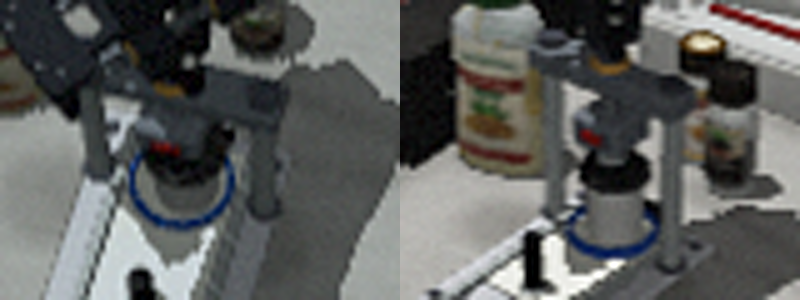

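The tab is still flush (red at p8 left (165,147)) and the pad looks to be on or near the lid. I continue in 14° steps.

Request:
play_rows --plan '[[[-1,0.1,-0.1,0,0,0,3],[-1,0,0,0,0,0,4],[-1,0,0,0,0,0,4],[-1,0,0,0,0,0,3],[-1,0,0,0,0,0,0]]]'

```text
time_s: 20.3
eef_pos: [0.6519, 0.0455, 0.1801]
eef_rot: [[0.839, 0.544, 0.001], [0.544, -0.839, -0.001], [0.0, 0.001, -1.0]]
contact_force: [2.0, 1.4, 5.1]
finger_gap: 0.0139
```

```bash
python3 -c "
from h import *
print(tab());delta((.65,.0445,.178));print(env.get_obs()['ft_torque'])"
```

```text
[('top', 4, np.float64(302.0), np.float64(179.25)), ('scene', 7, np.float64(305.71), np.float64(198.0))]
t 20.4 pos [0.6519 0.0455 0.1801] yaw 33.01 gap 0.0139 F [1.8 0.9 4.8] q [-0.58  0.7   0.68  1.61 -0.49  1.01 -0.75]
turn z -0.0 shift cm [-0.21 -0.02  0.21]
[ 0.13563932 -0.20998868  0.05056576]
```

Request:
play_rows --plan '[[[-1,0,0,0,0,0,3],[-1,0,0,0,0,0,4],[-1,0,0,0,0,0,4],[-1,0,0,0,0,0,3],[-1,0,0,0,0,0,0]]]'

```text
time_s: 20.9
eef_pos: [0.6519, 0.0454, 0.18]
eef_rot: [[0.946, 0.324, 0.001], [0.324, -0.946, -0.001], [0.001, 0.001, -1.0]]
contact_force: [1.7, 1.2, 5.7]
finger_gap: 0.0137
```

```bash
python3 -c "
from h import *
print(tab());delta((.65,.0445,.178));print(env.get_obs()['ft_torque'])"
```

```text
[('top', 12, np.float64(302.17), np.float64(179.42)), ('scene', 11, np.float64(306.27), np.float64(198.0))]
t 21.0 pos [0.6519 0.0454 0.1801] yaw 19.0 gap 0.0139 F [2.2 0.4 4.3] q [-0.62  0.72  0.74  1.61 -0.54  1.03 -0.95]
turn z -0.0 shift cm [-0.21  0.02  0.21]
[ 0.08021958 -0.27670818  0.04221371]
```

Request:
play_rows --plan '[[[-1,0,0,0,0,0,3],[-1,0,0,0,0,0,4],[-1,0,0,0,0,0,4],[-1,0,0,0,0,0,3],[-1,0,0,0,0,0,0]]]'

```text
time_s: 21.5
eef_pos: [0.6519, 0.0452, 0.1801]
eef_rot: [[0.996, 0.086, 0.001], [0.086, -0.996, -0.001], [0.001, 0.001, -1.0]]
contact_force: [1.8, 0.1, 5.4]
finger_gap: 0.0142
```

```bash
python3 -c "
from h import *
print(tab());delta((.65,.0445,.178));print(env.get_obs()['ft_torque'])"
```

```text
[('top', 28, np.float64(301.96), np.float64(180.89)), ('scene', 19, np.float64(306.37), np.float64(198.63))]
t 21.6 pos [0.6519 0.0453 0.1801] yaw 4.99 gap 0.0137 F [ 1.9 -0.5  4.9] q [-0.65  0.74  0.8   1.61 -0.59  1.05 -1.16]
turn z -0.0 shift cm [-0.2   0.06  0.21]
[ 0.03224761 -0.29324993  0.00478191]
```

The red area jumped from 12 to 28 px, so I look.

```bash
python3 -c "
from h import *
a=cam('top');b=cam('scene')
A=cv2.resize(a['img'][160:200,280:330],None,fx=8,fy=8,interpolation=2);B=cv2.resize(b['img'][180:220,285:335],None,fx=8,fy=8,interpolation=2)
cv2.imwrite('pics/p9.png',np.hstack([A,B]))"
```

```text
(no output)
```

View pics/p9.png

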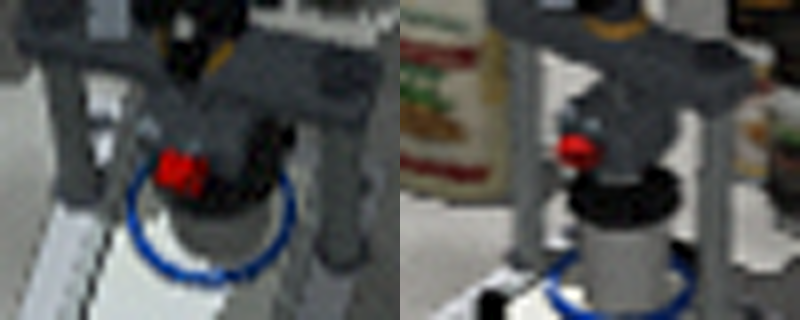

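The red tab now stands proud: a bright block at p9 left (182,172) and right (578,150). I stop, release the knob and retreat.

Request:
play_rows --plan '[[[-0.4,0,0,0,0,0,0],[-0.2,0,0,0,0,0,0],[-0.2,0,0,0,0,0,0],[-0.2,0,0,-1,0,0,0],[-0.2,0,0,-2,0,0,0]]]'

```text
time_s: 22.2
eef_pos: [0.6503, 0.0464, 0.2089]
eef_rot: [[0.996, 0.086, -0.003], [0.086, -0.996, -0.0], [-0.003, 0.0, -1.0]]
contact_force: [0.8, 0.4, -0.2]
finger_gap: 0.0352
```

Request:
play_rows --plan '[[[-0.2,0,0,-3,0,0,0],[-0.2,0,0,-3,0,0,0],[-0.2,0,0,-2,0,0,0],[-0.2,0,0,0,0,0,0],[-0.2,0,0,0,0,0,0]]]'

```text
time_s: 22.7
eef_pos: [0.6514, 0.0464, 0.2897]
eef_rot: [[0.996, 0.086, 0.0], [0.086, -0.996, 0.0], [0.0, -0.0, -1.0]]
contact_force: [-0.7, -0.3, -0.5]
finger_gap: 0.0351
```

```bash
python3 -c "
from h import *
print(tab());delta((.65,.0445,.178))
a=cam('top');b=cam('scene')
A=cv2.resize(a['img'][140:280,270:460],None,fx=2.1,fy=2.1,interpolation=2);B=cv2.resize(b['img'][160:300,240:430],None,fx=2.1,fy=2.1,interpolation=2)
cv2.imwrite('pics/p10.png',np.hstack([A,B]))"
```

```text
[('top', 31, np.float64(302.23), np.float64(180.97)), ('scene', 17, np.float64(306.06), np.float64(198.53))]
t 22.8 pos [0.6508 0.0466 0.2885] yaw 4.94 gap 0.0355 F [ 0.4  0.8 -0.9] q [-0.69  0.63  0.88  1.51 -0.5   1.24 -1.23]
turn z -0.0 shift cm [-0.1   0.2  11.05]
```

View pics/p10.png

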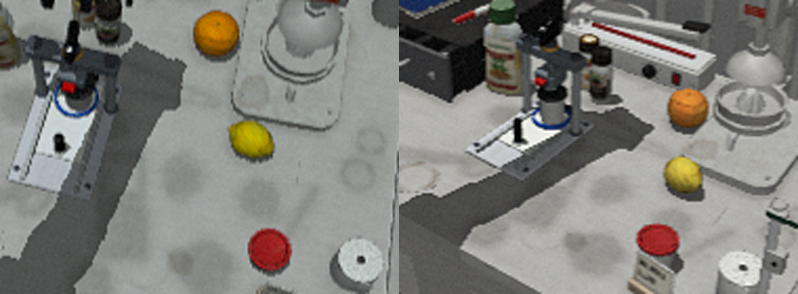

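The tab is out at p10 left (68,87), the pot is clamped and the tray is home. The mustard pot and the roll are untouched, and the gripper is clear.

```bash
python3 -c "
from bench import order
print(order.finish_job())"
```

```text
the job is handed in; nothing more can be done
None
```

The job is handed in at about 23 s of the 72 s allowed; no verdict was reported.

- **Pot:** I took the right-hand of the two black-lidded pots and set it in the blue ring. The underside met the tray floor at z ≈ 0.014 m. In the camera the pot was centred on the ring to within about a pixel sideways (1 px is about 3.5 mm). Front to back it may sit up to about 5 mm towards the rear, still inside the ring.
- **Tray:** I pushed it by the post for 97.8 mm until it hit the stop at about 9 N.
- **Knob:** One grasp was enough. I turned it about 144° (2.5 rad) clockwise, the last part in 14° steps, checking the tab after each, and stopped when it popped out.
- **Last checks:** After I let go and raised the arm about 11 cm, the tab was still out. Its red area was 31 px in the top view, against 2–6 px while it was flush. The pot was upright in the ring under the head, and the mustard pot and paper roll showed no sign of having moved.

I could not measure the clamp force directly. From the knob angle it should be between about 11 and 14.5 N, under the 18 N limit. No check failed. The two camera views did differ by up to about 8 mm in early position estimates, which I resolved by contact and by close-up looks.

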